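# Free the stuck tube block of the dry block heater

### The job

Lift the heater's hinged clear cover by its front rod until it rests on its stop, and let go of it. The aluminium tube block inside is held tight in its well: do not pull it straight out, but take it by the rib on top and rock it side to side while it is still in the well, first with its left side up (left as the robot faces the heater's front), then with its right side up, a good 6 degrees from level each way, until it is free. Lift it just clear, level, two to four centimetres above the rim and straight over the well, and finish still holding it there, without knocking over or shoving the glassware and small things around the heater.

Things in the scene. Friction and masses are not known exactly. Their poses are not given: they have to be found in the camera images.
- heater: Small dry block heater, white case 165 x 160 x 70 mm (x, y, z), fixed on the worktop, sloping grey panel at its front. Origin: centre of its underside on the worktop; x from its front to its back, y to its left (as the robot faces the front), z up. Its flat top, in which the well opens, is 70 mm above the origin. Position and yaw (up to 0.3 rad) vary.
- well_rim (a point): Centre of the mouth of the rectangular well in the heater's top, level with the rim (70 mm above the worktop), 5 mm to the front of the heater's origin. The well is 53 mm (x) by 62 mm (y) and 20 mm deep. In each y wall (left, right) a sprung steel ball of 10 mm diameter stands 5 mm out of the wall, its centre 12.3 mm above the well floor.
- cover (a joint): Hinge of the clear cover in rad: 0 shut, 1.6 open on its stop (just past upright). Let go under about 1.1 it falls shut; above about 1.2 it falls open and stays on its stop by its own weight. It weighs 180 g, starts shut, has no latch.
- cover_bar (a point): Middle of the cover's grey rod handle: round, 8 mm thick, 80 mm long along the heater's y, carried at both ends; 40 mm in front of the cover's front face, about 36 mm clear between rod and cover. Shut, it is 111.5 mm above the worktop. It moves on a circle of 170 mm radius about the hinge axis and turns inside a light pinch. The point's axes turn with the cover.
- cover_hinge (a point): Point on the cover's hinge axis at the middle of the heater's breadth, 65 mm behind the heater's origin, 71.5 mm above the worktop; axis along the heater's y. Shut, the cover is a hollow clear box 122 x 124 x 54 mm (x, y, z) reaching from 3 to 125 mm in front of the hinge; open, it stands upright behind the hinge.
- block: Loose aluminium tube block of 0.18 to 0.35 kg, 50 x 56 x 32 mm (x, y, z) plus a rib on top, with two rows of small dark holes. Origin: centre of its underside; axes as the heater's while seated. Seated, it stands on the well floor 50 mm above the worktop, 20 mm deep in the well, 12 mm proud of the rim, 3 mm clear of the well's y walls and 1.5 mm of its x walls.
- rib_top (a point): Centre of the top face of the block's grip rib, 64 mm above the block's underside. The rib is 14 mm thick (x), 44 mm wide (y) and rises 32 mm above the block's top face, centred; gripped hard across its 44 mm, with the fingers closing along y, it can be rocked firmly about the block's x axis.
- groove_left (a point): Centre of the groove (3 mm deep, from 8 to 16.6 mm above the underside) in the block's left (+y) face; the right face has the same. A sprung ball sits in each; a side has passed its ball once it has risen 5 mm. Each resists with about 15 N, so raising one side at a time about the other lower edge takes half the force of a straight pull. 0.12 rad of rocking raises a side 7 mm.
- flask: Conical flask, 64 mm across, 104 mm tall, a bystander standing to the left of the heater; origin at the centre of its underside, z up. Leave alone.
- dropper: Dropper bottle, 31 mm across, 100 mm tall, a bystander to the right of the heater; origin at the centre of its underside. Leave alone.
- vial_a: Sample vial, 25 mm across, 64 mm tall, a bystander to the right of the heater; origin at the centre of its underside. Leave alone.
- vial_b: Sample vial, 25 mm across, 64 mm tall, a bystander to the left of the heater; origin at the centre of its underside. Leave alone.
- cup: Small weighing cup, 45 mm across, 28 mm tall, a bystander left of the heater; origin at the centre of its underside. Leave alone.
- tweezers: Forceps lying flat, 18 x 124 x 9 mm, a bystander left of the heater; origin at the centre of the underside. Leave alone.

How it is judged:
On the way, in this order (a step that is already met when the one before it is completed fails the run):
1. the cover is lifted open onto its stop and let go, the block still seated (value of joint cover above 1.5 rad and contact force between the fingers and heater below 0.3 N and z of block in the frame of heater below 0.056 m), for 0.2 s.
2. the block, still in its well, is rocked left side up by at least 4 degrees (angle between block's own y axis and vertical below 1.5008 rad and z of block in the frame of heater below 0.068 m and value of joint cover above 1.5 rad), for 0.1 s.
3. the block, still in its well, is rocked right side up by at least 4 degrees (angle between block's own y axis and vertical above 1.6408 rad and z of block in the frame of heater below 0.068 m and value of joint cover above 1.5 rad), for 0.1 s.
At the end, for the whole second after the job is handed in: The cover is on its stop (over 1.5 rad) and the gripper holds the block still, carried by nothing else: underside 8 to 60 mm above the rim of the well, within 25 mm of straight over the well's centre, within 8 degrees of level (z of block in the frame of heater between 0.078 and 0.13 m and horizontal distance between block and well_rim below 0.025 m and angle between block's own z axis and vertical below 0.14 rad and contact force between the fingers and block above 1 N and contact force between block and heater below 0.1 N and linear speed of block below 0.03 m/s and value of joint cover above 1.5 rad); the arm keeps its last pose, push and grip.
It fails at once if a bystander is tipped over or shoved more than 4 cm (angle between any of flask, dropper, vial_a, vial_b's own z axis and vertical above 0.5 rad or distance of any of flask, dropper, vial_a, vial_b, cup, tweezers from where it was at the start of the episode above 0.04 m).
It also fails if it takes over 54 s, if anything falls off the work surface, if the arm or the gripper's body presses on something with over 40 N, if the wrist force passes 120 N, or if a joint passes its speed limit or range.

### The arm

A 7-joint arm with a two-finger parallel gripper is mounted at the origin on a cart in front of the work surface, level with it; the furniture and walls round the work are solid. World frame = base frame: x ahead of the robot, y to its left, z up, the work surface at z = 0. Lengths are in m, angles in rad, forces in N, time in s.
With the tool pointing down it reaches from about 0.4 to 0.85 m from the base axis. Payload 10.4 kg.
Tool frame: the origin (TCP) lies at the very end of the fingers, on their centre line; the grasp point (between the pads) lies 19 mm behind it; z points along the fingers, y is the line along which they close (so a half turn about z gives the same grasp; the last joint's range is limited). The gripper opens to 85 mm and grips with 20 to 120 N. Pads are 22 mm wide; open, the fingers measure 114 mm over their backs; the gripper's body (76 mm by 85 mm) begins 54 mm behind the grasp point. The pads swing forward as they close: fully open they stand 13 mm farther back than shut.
Start: joints at [1.274, 0.332, -0.065, 1.46, 0.022, 1.35, -0.088], TCP at [0.169, -0.602, 0.231] pointing down, gripper open.
Joint ranges: [-2.6, 2.6], [-0.5, 2.12], [-1.47, 1.34], [0.16, 2.42], [-1.27, 4.41], [0.06, 2.06], [-2.6, 2.6]. Speed limits (rad/s): [2.22, 2.22, 2.79, 2.79, 3.14, 3.14, 3.14].

### API

Orientations are given as a unit quaternion [x, y, z, w].
In Python, from workcell import manip gives the robot as it stands.
- The arm moves only by the tool tcp_steps, called as name([rows], argument=value, ...), one row to a line, values as JSON. Schema: {"type":"object","properties":{"moves":{"type":"array","items":{"type":"object","properties":{"ax":{"type":"number"},"ay":{"type":"number"},"az":{"type":"number"},"x":{"type":"number"},"y":{"type":"number"},"z":{"type":"number"},"jaw":{"type":"number"}},"additionalProperties":false,"required":["jaw"]},"minItems":1,"maxItems":20},"clamp_n":{"type":"number"},"only":{"type":"string"},"quiet":{"type":"boolean"},"lines":{"type":"string"}},"required":["moves"],"additionalProperties":false}. moves is a list of rows, 1 to 20 of them, each an object with the fields ax, ay, az (a rotation vector in parts of the range, where 1.0 means 90 degrees), x, y, z (the shift in shares of 0.8 m (1.0 is 0.8 m)), jaw (the opening from 0.0 (shut) to 1.0 (fully open)); a field left out counts as zero (the opening has to be given); each row is the pose to reach, as a shift and turn from the pose commanded when the call began, along the tool's axes at that moment; what a row does not reach only later rows make up. A row lasts 1/8 s, in which the tool goes at most 0.0625 m and 0.188 rad, less where a joint would pass 70% of its speed; a pose out of reach is approached as far as the arm can. The fingers move at their own pace and stop on an object; clamp_n is the grip in N (left out, the last holds). Time passes only in rows, so rows that do not move let the fingers close. The tool returns the time, the measured TCP pose, the force, the opening and the grip force at its end. only (a regular expression) keeps the lines of the reply that match it, lines (a string "A,B") keeps lines A to B, and quiet returns only ok. No shift or turn number may pass 1 either way. Input that does not fit is refused with a message, and nothing moves.
- manip.get_obs(): the state, without advancing time (a new reading comes with each control period).
- manip.camera(name): name is "scene" or "top" or "wrist"; returns the picture (420x560x3 uint8, blue, green, red); there is no depth.
- manip.calibration(name): a dict with "fx", "fy", "cx", "cy" (pixels), "world_from_camera" (4x4, takes a point from camera to world coordinates); the wrist camera has in their place "tool_from_camera" (4x4, takes a point from camera to tool coordinates, whose origin is the TCP and whose axes are the flange's). Camera axes: x right, y up, looking along -z (the intrinsics and any distortion apply to the point x, -y, -z); pixel columns grow to the right and rows downward; lengths in m; the calibration is good to about 2 mm. A picture is of the moment at which its call begins: read the wrist's pose just before it. calibration takes no time and is no camera call.
- manip.hand_in(): hands the job in; it is judged then, once.
Trained networks look in the newest picture that a camera, given by its name, has taken for a name from the list of things; names that differ only in an ending like _2 or _b are one class to them, and where a whole thing is asked for, a point or a joint stands for the part that bears it (a point fixed in the world has none). Each returns a list of dicts, best first, with "confidence" (0 to 1); they miss things now and then, are a little off and sometimes report something else, mostly with a low value. They report only what shows in the picture. A call takes as long as a camera call.
- manip.outline_of(camera, thing): "mask" (420x560 bool, what is visible of it) and "bbox" ([left, top, right, bottom] in pixels, round what is visible of it).
The state is a dict: "clock": time; "joint_pos": joint angles; "joint_velocities": joint speeds; "tau": joint torques, N m; "position": TCP position; "ee_rot": TCP orientation; "ft_force": force on the tool from outside, world axes, zero at the start; "torque": the same for the moment, N m; "grip_width": opening from 0.0 (shut) to 1.0 (fully open); "grasp_force": force on a finger pad.
Only numpy, scipy, OpenCV 4.12 (cv2) and the standard library are available. Lean on these libraries where they do the work, as an engineer would, in place of code of your own. Each camera call takes 0.05 s, during which the arm holds its last target. There are 200 camera calls.

## Working session

There is one attempt and no reset: what is moved stays moved. The work goes in short steps, Python scripts to look and compute and a tool call to move; the robot and the scene stay as the last step left them, time stands still between calls to the robot, and variables do not carry over. Pictures are saved under pics/ and viewed, at most 12 in all, crops included, and the job is handed in when it is done.

```bash
mkdir -p pics; ls; cat > h.py <<'E'
import numpy as np, cv2
from workcell import manip
from scipy.spatial.transform import Rotation as R
def cam(name):
    c=manip.calibration(name)
    if 'world_from_camera' in c: T=np.array(c['world_from_camera'])
    else:
        o=manip.get_obs(); W=np.eye(4); W[:3,:3]=R.from_quat(o['ee_rot']).as_matrix(); W[:3,3]=o['position']
        T=W@np.array(c['tool_from_camera'])
    return c,T
def proj(c,T,P):
    p=(np.linalg.inv(T)@np.c_[np.atleast_2d(P),np.ones(len(np.atleast_2d(P)))].T).T
    x,y,z=p[:,0],-p[:,1],-p[:,2]
    return np.c_[c['cx']+c['fx']*x/z,c['cy']+c['fy']*y/z]
def ray(c,T,u,v):
    d=np.array([(u-c['cx'])/c['fx'],-(v-c['cy'])/c['fy'],-1]); d=T[:3,:3]@d
    return T[:3,3],d/np.linalg.norm(d)
def atz(c,T,u,v,z):
    o,d=ray(c,T,u,v); return o+d*(z-o[2])/d[2]
def tri(rs):
    A=sum(np.eye(3)-np.outer(d,d) for o,d in rs); b=sum((np.eye(3)-np.outer(d,d))@o for o,d in rs)
    return np.linalg.solve(A,b)
E
python3 - <<'E'
from h import *
print(manip.get_obs())
for n in ('scene','top'):
    c,T=cam(n); print(n,{k:v for k,v in c.items() if k!='world_from_camera'},T.round(3).tolist())
    cv2.imwrite(f'pics/{n}0.png',manip.camera(n))
    for t in ('heater','cover_bar','block','rib_top','cover','flask','dropper','vial_a','cup','tweezers'):
        print(t,[(round(r['confidence'],2),np.round(r['bbox']).tolist()) for r in manip.outline_of(n,t)[:3]])
E
```

```text
pics
{'clock': 0.0, 'joint_pos': array([ 1.274391  ,  0.33285352, -0.06473158,  1.46093461,  0.02161053,
        1.34990394, -0.08847226]), 'joint_velocities': array([ 0.0009017 , -0.00019819,  0.00162701, -0.0001545 ,  0.00070497,
       -0.0013096 , -0.00040631]), 'tau': array([-4.53700004e-04, -6.25431991e+01,  4.91280737e-02, -3.91612780e+01,
        1.63630379e-02,  9.66523105e-03, -1.58382414e-05]), 'position': array([ 0.16890655, -0.60135516,  0.23053068]), 'ee_rot': array([ 9.90637702e-01,  1.36515384e-01, -1.28132737e-04, -6.89817609e-04]), 'ft_force': array([0.44780765, 0.19719702, 0.0203166 ]), 'torque': array([-0.00089402,  0.03127768,  0.04534753]), 'grasp_force': 0.0, 'grip_width': 1.0013871490868191}
scene {'fx': 523.0274655961186, 'fy': 523.0274655961186, 'cx': 276.36659301557245, 'cy': 209.40769187890382} [[-0.478, 0.477, -0.737, -0.315], [-0.878, -0.253, 0.405, 0.678], [0.007, 0.841, 0.54, 0.736], [0.0, 0.0, 0.0, 1.0]]
heater [(0.71, [244.0, 179.0, 335.0, 267.0]), (0.51, [329.0, 192.0, 342.0, 219.0])]
cover_bar [(0.74, [256.0, 180.0, 328.0, 236.0])]
block [(0.66, [1
[... 376 characters left out ...]
)]
tweezers [(0.54, [162.0, 278.0, 215.0, 293.0])]
top {'fx': 422.72741996226557, 'fy': 422.72741996226557, 'cx': 287.2340258911815, 'cy': 209.42463786459552} [[-0.027, 0.997, -0.07, 0.491], [-0.999, -0.029, -0.018, 0.172], [-0.02, 0.069, 0.997, 0.95], [0.0, 0.0, 0.0, 1.0]]
heater [(0.57, [257.0, 169.0, 333.0, 261.0])]
cover_bar [(0.71, [264.0, 173.0, 330.0, 259.0]), (0.27, [256.0, 168.0, 336.0, 261.0])]
block []
rib_top []
cover [(0.89, [260.0, 172.0, 329.0, 258.0])]
flask [(0.98, [202.0, 179.0, 233.0, 209.0])]
dropper [(0.78, [354.0, 236.0, 371.0, 246.0])]
vial_a [(0.69, [360.0, 184.0, 375.0, 198.0])]
cup [(0.64, [166.0, 164.0, 185.0, 185.0])]
tweezers [(0.6, [256.0, 168.0, 334.0, 263.0])]
```

```bash
python3 - <<'E'
from h import *
a=cv2.imread('pics/top0.png')[150:280,230:360]; b=cv2.imread('pics/scene0.png')[165:295,225:355]
f=lambda i:cv2.resize(i,(400,400),interpolation=cv2.INTER_CUBIC)
cv2.imwrite('pics/crop0.png',np.hstack([cv2.resize(a,(400,400)),f(b)]))
E
```

```text
(no output)
```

View pics/crop0.png

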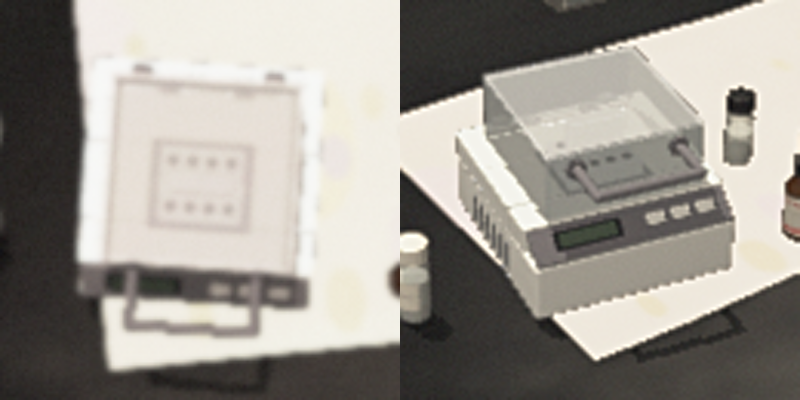

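View pics/top0.png

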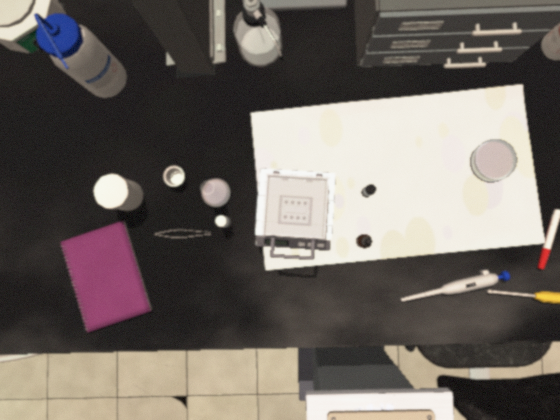

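```bash
python3 - <<'E'
from h import *
from scipy.optimize import least_squares
top={'barL':(128,327),'barR':(255,330),'cBL':(117,78),'cBR':(303,85),'hBL':(97,58),'hBR':(325,72),'bFL':(150,226),'bFR':(245,231),'bBL':(155,140),'bBR':(252,145)}
sc={'barL':(587,193),'barR':(703,180),'cBL':(484,75),'cBR':(636,47),'cFR':(703,125),'fL':(545,317),'fR':(735,268)}
M={'barL':(-.1002,.040,.1115),'barR':(-.1002,-.040,.1115),'cBL':(.062,.062,.1255),'cBR':(.062,-.062,.1255),'cFR':(-.06,-.062,.1255),'hBL':(.0825,.08,.07),'hBR':(.0825,-.08,.07),
'bFL':(-.030,.028,.082),'bFR':(-.030,-.028,.082),'bBL':(.020,.028,.082),'bBR':(.020,-.028,.082),'fL':(-.0825,.08,0),'fR':(-.0825,-.08,0)}
ct,Tt=cam('top'); cs,Ts=cam('scene')
t={k:(230+(u-.5)*.325,150+(v-.5)*.325) for k,(u,v) in top.items()}
s={k:(225+(u-400-.5)*.325,165+(v-.5)*.325) for k,(u,v) in sc.items()}
def W(p,k): 
    c,n=np.cos(p[2]),np.sin(p[2]); a=M[k]; return np.array([p[0]+c*a[0]-n*a[1],p[1]+n*a[0]+c*a[1],a[2]])
def f(p):
    return np.concatenate([proj(ct,Tt,W(p,k))[0]-np.array(t[k]) for k in t]+[proj(cs,Ts,W(p,k))[0]-np.array(s[k]) for k in s])
r=least_squares(f,[.52,.16,0],loss='soft_l1'); print(r.x)
for k,e in zip(list(t)+list(s),r.fun.reshape(-1,2).round(1)): print(k,e)
for k in ('barL','barR','cBL','cBR'):
    print(k,tri([ray(ct,Tt,*t[k]),ray(cs,Ts,*s[k])]).round(4),W(r.x,k).round(4))
for n,z in (('flask',.05),('dropper',.1),('vial_a',.064)):
  pass
print('dropper',atz(ct,Tt,364,241,.1),'vial',atz(ct,Tt,369,190,.064),'vialb',atz(ct,Tt,222,221,.064),'flask',atz(ct,Tt,216,193,.05))
E
```

```text
[ 0.55285581  0.17086817 -0.09898402]
barL [0.1 0.3]
barR [-0.7  2.3]
cBL [-1.7 -1.8]
cBR [0.8 0.2]
hBL [-1.2 -1.5]
hBR [ 0.8 -0.9]
bFL [ 2.1 -1.3]
bFR [-1.5 -1. ]
bBL [2.3 2.5]
bBR [-2.1  2.8]
barL [4.2 1.4]
barR [ 0.7 -2.5]
cBL [ 0.3 -0.5]
cBR [-0.3 -1.4]
cFR [ 1.5 -1.5]
fL [-3.   2.3]
fR [-0.5  1.4]
barL [0.46   0.2243 0.1141] [0.4571 0.2206 0.1115]
barR [0.4533 0.1392 0.1019] [0.4492 0.141  0.1115]
cBL [0.6184 0.2254 0.1247] [0.6207 0.2264 0.1255]
cBR [0.6088 0.1032 0.1216] [0.6084 0.103  0.1255]
dropper [0.48244853 0.03561618 0.1       ] vial [0.58856186 0.0151448  0.064     ] vialb [0.53212796 0.32587225 0.064     ] flask [0.5933229  0.34024102 0.05      ]
```

```bash
cat >> h.py <<'E'
def rel(p,xyaw=None,tilt=None):
    o=manip.get_obs(); A=R.from_quat(o['ee_rot'])
    d=A.inv().apply(np.array(p)-o['position'])
    if xyaw is None: return d.round(4),None
    c,s=np.cos(xyaw),np.sin(xyaw)
    B=R.from_matrix(np.array([[c,s,0],[s,-c,0],[0,0,-1]]).astype(float))
    if tilt is not None: B=R.from_rotvec(tilt)*B
    return (A.inv()*B).as_rotvec().round(4),d.round(4)
E
python3 - <<'E'
from h import *
print(np.array(manip.calibration('wrist')['tool_from_camera']).round(3), manip.calibration('wrist')['fx'])
for p in ((.43,-.2,.28),(.42,.17,.28)): print(rel(p,1.48))
E
```

```text
[[-0.001  0.962  0.273  0.069]
 [ 1.     0.001 -0.001 -0.001]
 [-0.001  0.273 -0.962 -0.143]
 [ 0.     0.     0.     1.   ]] 297.25158808440574
(array([ 1.0000e-04,  0.0000e+00, -1.2062e+00]), array([ 0.3599, -0.3162, -0.0487]))
(array([ 1.0000e-04,  0.0000e+00, -1.2062e+00]), array([ 0.4503, -0.6751, -0.0487]))
```

The rows are not in the units I measure in: shifts go in shares of 0.8 m and turns go in shares of 90 degrees. I convert before sending: -0.6751 m / 0.8 = -0.8439, -0.615 m / 0.8 = -0.7688, -1.2062 rad / 1.5708 = -0.7679.

tcp_steps([
  {"az":-0.0955, "x":0.0563, "y":-0.05, "z":-0.015, "jaw":1},
  {"az":-0.191, "x":0.1125, "y":-0.1, "z":-0.03, "jaw":1},
  {"az":-0.2865, "x":0.1688, "y":-0.15, "z":-0.045, "jaw":1},
  {"az":-0.382, "x":0.225, "y":-0.2, "z":-0.0609, "jaw":1},
  {"az":-0.4775, "x":0.2813, "y":-0.25, "z":-0.0609, "jaw":0.6},
  {"az":-0.573, "x":0.3375, "y":-0.3, "z":-0.0609, "jaw":0.3},
  {"az":-0.6685, "x":0.3938, "y":-0.35, "z":-0.0609, "jaw":0.3},
  {"az":-0.7679, "x":0.45, "y":-0.395, "z":-0.0609, "jaw":0.3},
  {"az":-0.7679, "x":0.4688, "y":-0.4688, "z":-0.0609, "jaw":0.3},
  {"az":-0.7679, "x":0.4875, "y":-0.5438, "z":-0.0609, "jaw":0.3},
  {"az":-0.7679, "x":0.5063, "y":-0.6188, "z":-0.0609, "jaw":0.3},
  {"az":-0.7679, "x":0.525, "y":-0.6938, "z":-0.0609, "jaw":0.3},
  {"az":-0.7679, "x":0.5438, "y":-0.7688, "z":-0.0609, "jaw":0.3},
  {"az":-0.7679, "x":0.5629, "y":-0.8439, "z":-0.0609, "jaw":0.3},
  {"az":-0.7679, "x":0.5629, "y":-0.8439, "z":-0.0609, "jaw":0.3},
  {"az":-0.7679, "x":0.5629, "y":-0.8439, "z":-0.0609, "jaw":0.3},
  {"az":-0.7679, "x":0.5629, "y":-0.8439, "z":-0.0609, "jaw":0.3},
])

```text
clock: 3.22
position: [0.4203, 0.1686, 0.2799]
ee_rot: [0.739, 0.673, -0.0, 0.0]
ft_force: [-0.7, -0.5, 0.3]
grip_width: 0.303
grasp_force: 0.0
```

```bash
python3 - <<'E'
from h import *
o=manip.get_obs(); print(o['position'],R.from_quat(o['ee_rot']).as_matrix().round(3).tolist(),o['joint_pos'].round(2),o['clock'])
im=manip.camera('wrist'); cv2.imwrite('pics/w1.png',im)
c,T=cam('wrist'); np.savez('w1.npz',T=T)
print(proj(c,T,[(.457,.2206,.1115),(.449,.141,.1115)]))
E
```

```text
[0.42030733 0.16856997 0.27988117] [[0.093, 0.996, -0.0], [0.996, -0.093, -0.001], [-0.001, -0.0, -1.0]] [ 0.55 -0.05 -0.98  1.77 -0.04  1.4  -0.51] 3.225
[[313.11459301 136.6200225 ]
 [310.53827223 211.67460174]]
```

View pics/w1.png

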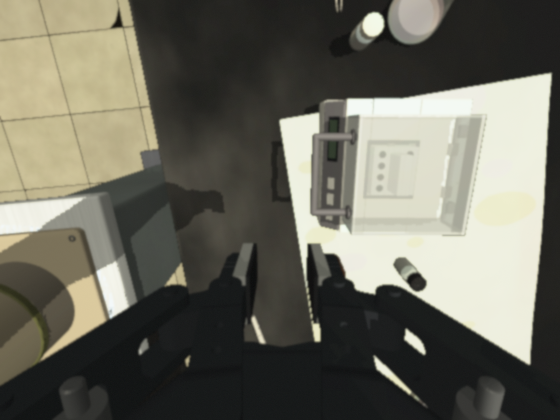

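```bash
python3 - <<'E'
from h import *
c,T=cam('wrist'); ct,Tt=cam('top'); cs,Ts=cam('scene')
w=ray(c,T,314.5,174.5); t=ray(ct,Tt,292.1,256.6); s=ray(cs,Ts,304.6,225.5)
print(tri([w,t]),tri([w,s]),tri([w,t,s]),atz(c,T,314.5,174.5,.1115))
m=atz(c,T,314.5,174.5,.1115); m[2]=.26
h=m+[-.005,0,0]
print(rel(h,1.47)); print(rel([h[0],h[1],.0925],1.47))
E
```

```text
[0.45594945 0.18037793 0.10674628] [0.45701579 0.18247727 0.10819425] [0.4565845  0.18162855 0.10802053] [0.45592556 0.18154776 0.1115    ]
(array([0.0001, 0.0004, 0.0076]), array([0.0157, 0.0293, 0.0199]))
(array([0.0001, 0.0004, 0.0076]), array([0.0158, 0.0292, 0.1874]))
```

To row units: 0.145 m / 0.8 = 0.1813, 0.1 m / 0.8 = 0.125.

tcp_steps([
  {"x":0.01, "y":0.0213, "z":0.0625, "jaw":0.3},
  {"x":0.0198, "y":0.0425, "z":0.125, "jaw":0.3},
  {"x":0.0198, "y":0.0425, "z":0.1813, "jaw":0.3},
  {"x":0.0198, "y":0.0425, "z":0.1813, "jaw":0.3},
  {"x":0.0198, "y":0.0425, "z":0.1813, "jaw":0.3},
], clamp_n=20)

```text
clock: 3.9
position: [0.4561, 0.1826, 0.1367]
ee_rot: [0.739, 0.674, 0.001, 0.0]
ft_force: [0.3, -0.1, -0.2]
grip_width: 0.3
grasp_force: 0.0
```

```bash
python3 - <<'E'
from h import *
im=manip.camera('wrist'); cv2.imwrite('pics/w2.png',cv2.resize(im[100:420,140:420],(700,600)))
c,T=cam('wrist'); print(T[:3,3],proj(c,T,[(.456,.1815,.1115),(.456,.1815,.108)]))
E
```

```text
[0.46198762 0.25188577 0.2799671 ] [[281.73210547 242.64371233]
 [281.71500701 240.44994513]]
```

View pics/w2.png

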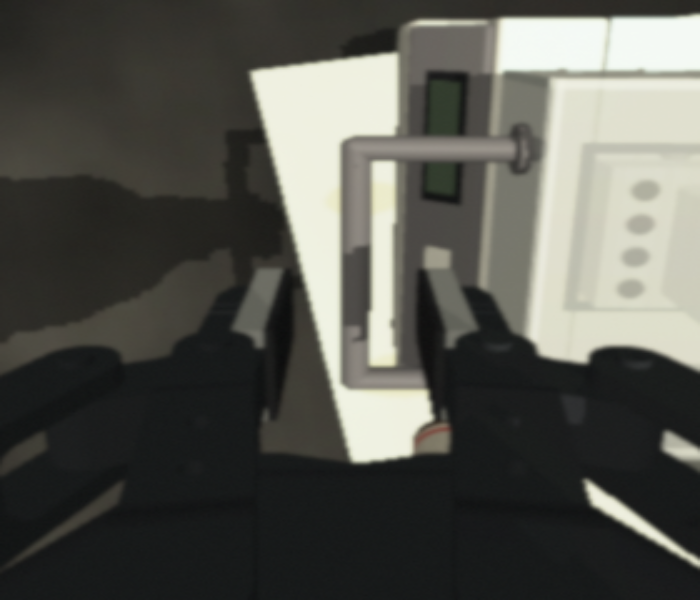

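To row units: 0.043 m / 0.8 = 0.0538, 0.022 m / 0.8 = 0.0275.

tcp_steps([
  {"z":0.0275, "jaw":0.3},
  {"z":0.0538, "jaw":0.3},
  {"z":0.0538, "jaw":0.3},
  {"z":0.0538, "jaw":0},
  {"z":0.0538, "jaw":0},
  {"z":0.0538, "jaw":0},
], clamp_n=20)

```text
clock: 4.7
position: [0.4564, 0.1829, 0.0936]
ee_rot: [0.739, 0.674, 0.001, 0.001]
ft_force: [-1.3, -0.6, 8.7]
grip_width: 0.081
grasp_force: 20.2
```

```bash
python3 - <<'E'
from h import *
# arc plan: rod grasp at (.456,.1815), hinge 0.1652 behind along heater x (yaw -.1)
o=manip.get_obs(); A=R.from_quat(o['ee_rot']); u=np.array([np.cos(-.1),np.sin(-.1),0])
a0=np.arctan2(.04,.1652)
for th in (0.1,.2,.3,.4,.5,.6,.7,.8,.9,1.0,1.1,1.2,1.3,1.4,1.5,1.6):
    d=u*(.1652-.17*np.cos(a0+th))+np.array([0,0,.17*np.sin(a0+th)-.04])
    print(th,A.inv().apply(d).round(4))
E
```

```text
0.1 [-0.      0.0048 -0.0163]
0.2 [-0.0001  0.0113 -0.032 ]
0.3 [-0.0002  0.0193 -0.047 ]
0.4 [-0.0002  0.0287 -0.0611]
0.5 [-0.0003  0.0396 -0.0742]
0.6 [-0.0004  0.0516 -0.0862]
0.7 [-0.0005  0.0648 -0.0969]
0.8 [-0.0007  0.079  -0.1062]
0.9 [-0.0008  0.0941 -0.1141]
1.0 [-0.0009  0.1099 -0.1204]
1.1 [-0.0011  0.1262 -0.1251]
1.2 [-0.0012  0.1429 -0.1281]
1.3 [-0.0014  0.1599 -0.1295]
1.4 [-0.0015  0.1769 -0.1292]
1.5 [-0.0017  0.1937 -0.1272]
1.6 [-0.0018  0.2103 -0.1235]
```

To row units: -0.0969 m / 0.8 = -0.1211, -0.0862 m / 0.8 = -0.1078.

tcp_steps([
  {"y":0.006, "z":-0.0204, "jaw":0},
  {"y":0.0141, "z":-0.04, "jaw":0},
  {"y":0.0241, "z":-0.0588, "jaw":0},
  {"y":0.0359, "z":-0.0764, "jaw":0},
  {"y":0.0495, "z":-0.0928, "jaw":0},
  {"y":0.0645, "z":-0.1078, "jaw":0},
  {"y":0.081, "z":-0.1211, "jaw":0},
  {"y":0.081, "z":-0.1211, "jaw":0},
], clamp_n=20)

```text
clock: 5.7
position: [0.5198, 0.1768, 0.1909]
ee_rot: [0.739, 0.674, -0.001, -0.0]
ft_force: [-11.4, -2.6, 14.3]
grip_width: 0.081
grasp_force: 21.2
```

To row units: 0.0777 m / 0.8 = 0.0971, 0.0607 m / 0.8 = 0.0759.

tcp_steps([
  {"y":0.0159, "z":-0.0149, "jaw":0},
  {"y":0.035, "z":-0.0249, "jaw":0},
  {"y":0.0551, "z":-0.0329, "jaw":0},
  {"y":0.0759, "z":-0.0389, "jaw":0},
  {"y":0.0971, "z":-0.0428, "jaw":0},
  {"y":0.0971, "z":-0.0428, "jaw":0},
], clamp_n=20)

```text
clock: 6.45
position: [0.5983, 0.1693, 0.2237]
ee_rot: [0.739, 0.674, 0.0, -0.0]
ft_force: [-1.2, -2.9, 5.0]
grip_width: 0.078
grasp_force: 21.1
```

To row units: 0.0595 m / 0.8 = 0.0744, 0.017 m / 0.8 = 0.0213.

tcp_steps([
  {"y":0.0213, "z":-0.003, "jaw":0},
  {"y":0.0431, "z":-0.0026, "jaw":0},
  {"y":0.0644, "z":-0.0004, "jaw":0},
  {"y":0.0744, "z":0.0019, "jaw":0},
  {"y":0.0744, "z":0.0019, "jaw":0},
], clamp_n=20)

```text
clock: 7.08
position: [0.6565, 0.1637, 0.2215]
ee_rot: [0.739, 0.674, -0.0, 0.0]
ft_force: [-0.1, -4.1, 1.9]
grip_width: 0.082
grasp_force: 20.8
```

To row units: -0.15 m / 0.8 = -0.1875, -0.1 m / 0.8 = -0.125.

tcp_steps([
  {"jaw":0.3},
  {"jaw":0.3},
  {"jaw":0.3},
  {"z":-0.0375, "jaw":0.3},
  {"z":-0.075, "jaw":0.3},
  {"y":-0.0625, "z":-0.0938, "jaw":0.5},
  {"y":-0.125, "z":-0.0938, "jaw":1},
  {"y":-0.1875, "z":-0.0938, "jaw":1},
  {"y":-0.1875, "z":-0.0938, "jaw":1},
], clamp_n=20)

```text
clock: 8.2
position: [0.504, 0.1791, 0.2971]
ee_rot: [0.737, 0.675, -0.001, 0.002]
ft_force: [-0.9, -1.0, -0.8]
grip_width: 0.999
grasp_force: 0.0
```

```bash
python3 - <<'E'
from h import *
o=manip.get_obs(); print(o['joint_pos'].round(2),o['position'])
print(rel((.52,.175,.28),3.04)); print(rel((.52,.175,.28),-.1))
cv2.imwrite('pics/s3.png',manip.camera('scene')[100:310,200:400])
E
```

```text
[ 0.45  0.23 -1.01  1.55  0.2   1.47 -0.66] [0.50403548 0.17908191 0.29713344]
(array([-1.100e-03,  3.600e-03, -1.557e+00]), array([-0.0026,  0.0162,  0.0172]))
(array([3.700e-03, 1.100e-03, 1.583e+00]), array([-0.0026,  0.0162,  0.0172]))
```

View pics/s3.png

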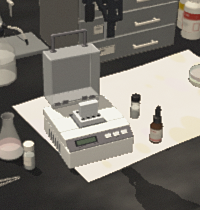

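To row units: 0.0172 m / 0.8 = 0.0215, 0.0162 m / 0.8 = 0.0203, -1.557 rad / 1.5708 = -0.9912.

tcp_steps([
  {"az":-0.1146, "y":0.0063, "jaw":1},
  {"az":-0.2292, "y":0.0125, "jaw":1},
  {"az":-0.3438, "y":0.0203, "jaw":1},
  {"az":-0.4584, "y":0.0203, "jaw":1},
  {"az":-0.573, "y":0.0203, "jaw":1},
  {"az":-0.6875, "y":0.0203, "jaw":1},
  {"az":-0.8021, "y":0.0203, "jaw":1},
  {"az":-0.9167, "x":-0.0025, "y":0.0203, "z":0.0125, "jaw":1},
  {"ay":0.0023, "az":-0.9912, "x":-0.0033, "y":0.0203, "z":0.0215, "jaw":1},
  {"ay":0.0023, "az":-0.9912, "x":-0.0033, "y":0.0203, "z":0.0215, "jaw":1},
  {"ay":0.0023, "az":-0.9912, "x":-0.0033, "y":0.0203, "z":0.0215, "jaw":1},
])

```text
clock: 9.62
position: [0.5234, 0.1739, 0.2796]
ee_rot: [0.054, 0.999, 0.002, -0.001]
ft_force: [0.2, 0.4, -0.0]
grip_width: 0.999
grasp_force: 0.0
```

```bash
python3 - <<'E'
from h import *
o=manip.get_obs(); print(o['joint_pos'].round(2))
im=manip.camera('wrist'); cv2.imwrite('pics/w4.png',im[0:420]); c,T=cam('wrist'); np.savez('w4.npz',T=T)
top=manip.camera('top'); cv2.imwrite('pics/top4.png',top)
for n in ('block','rib_top'):
  for k in ('wrist','top'): print(n,k,[(r['confidence'],r['bbox']) for r in manip.outline_of(k,n)[:2]])
th=-.1;u=np.array([np.cos(th),np.sin(th),0]);v=np.array([-u[1],u[0],0]);H=np.array([.5557,.1715,0])-.005*u
print(proj(c,T,[H+v*a+u*b+np.array([0,0,.114]) for a,b in ((.022,.007),(.022,-.007),(-.022,.007),(-.022,-.007))]))
E
```

```text
[ 0.6   0.39 -1.26  1.54  0.37  1.49  0.79]
block wrist [(0.95, [257.9, 184.4, 305.2, 227.7]), (0.43, [214.2, 258.1, 351.9, 349.7])]
block top []
rib_top wrist [(0.69, [256.7, 185.5, 303.3, 226.9])]
rib_top top []
[[302.19430606 221.62333059]
 [302.33489608 209.32715956]
 [261.96868343 221.94105102]
 [261.63745114 209.65032944]]
```

View pics/w4.png

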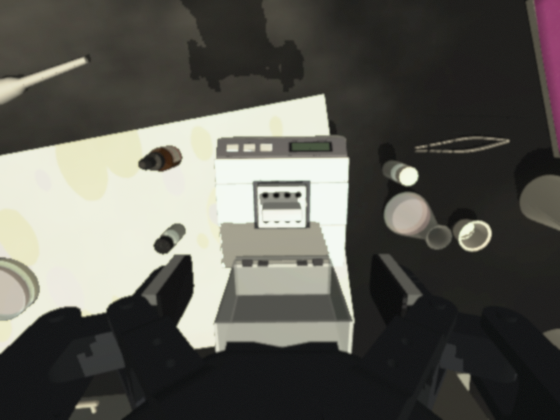

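```bash
python3 - <<'E'
import cv2,numpy as np
im=cv2.imread('pics/w4.png')[175:235,240:320]; t=cv2.imread('pics/top4.png')[180:240,265:325]
cv2.imwrite('pics/crop4.png',np.hstack([cv2.resize(im,(480,360),interpolation=cv2.INTER_CUBIC),cv2.resize(t,(320,360)) ]))
E
```

```text
(no output)
```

View pics/crop4.png

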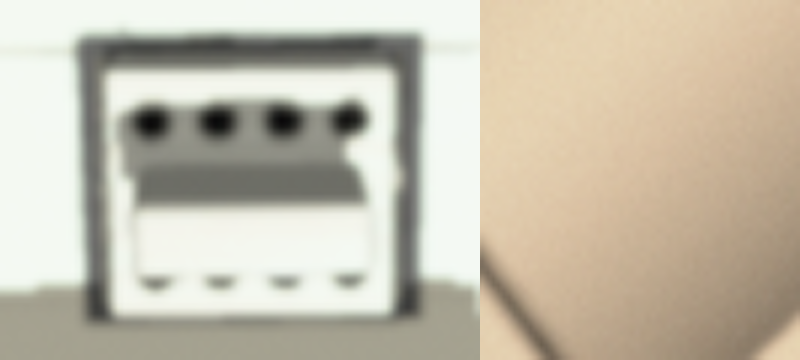

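```bash
python3 - <<'E'
from h import *
print(rel((.5507,.172,.087),np.pi-.103))
E
```

```text
(array([ 0.0021, -0.0019, -0.0021]), array([-0.0281,  0.0006,  0.1925]))
```

To row units: 0.1925 m / 0.8 = 0.2406, 0.185 m / 0.8 = 0.2313, -0.002 rad / 1.5708 = -0.0013.

tcp_steps([
  {"x":-0.0175, "z":0.05, "jaw":1},
  {"ax":0.0013, "ay":-0.0013, "az":-0.0013, "x":-0.0351, "y":0.0008, "z":0.1, "jaw":1},
  {"ax":0.0013, "ay":-0.0013, "az":-0.0013, "x":-0.0351, "y":0.0008, "z":0.15, "jaw":1},
  {"ax":0.0013, "ay":-0.0013, "az":-0.0013, "x":-0.0351, "y":0.0008, "z":0.2, "jaw":1},
  {"ax":0.0013, "ay":-0.0013, "az":-0.0013, "x":-0.0351, "y":0.0008, "z":0.2313, "jaw":1},
  {"ax":0.0013, "ay":-0.0013, "az":-0.0013, "x":-0.0351, "y":0.0008, "z":0.2406, "jaw":1},
  {"ax":0.0013, "ay":-0.0013, "az":-0.0013, "x":-0.0351, "y":0.0008, "z":0.2406, "jaw":1},
  {"ax":0.0013, "ay":-0.0013, "az":-0.0013, "x":-0.0351, "y":0.0008, "z":0.2406, "jaw":1},
], clamp_n=110)

```text
clock: 10.92
position: [0.5513, 0.1723, 0.0881]
ee_rot: [0.051, 0.999, 0.0, 0.001]
ft_force: [0.4, -0.6, 0.4]
grip_width: 1.0
grasp_force: 0.0
```

```bash
python3 - <<'E'
from h import *
im=manip.camera('wrist'); cv2.imwrite('pics/w5.png',im[100:420,100:460])
E
```

```text
(no output)
```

View pics/w5.png

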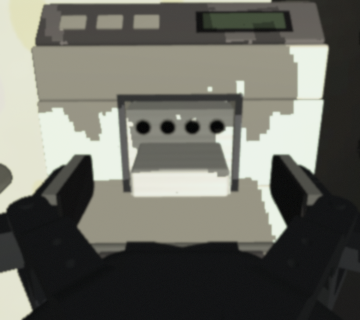

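tcp_steps([
  {"jaw":0.3},
  {"jaw":0.3},
  {"jaw":0.3},
  {"jaw":0.3},
  {"jaw":0.3},
  {"jaw":0.3},
], clamp_n=110)

```text
clock: 11.72
position: [0.551, 0.1719, 0.0876]
ee_rot: [0.051, 0.999, 0.0, 0.0]
ft_force: [-1.4, -1.6, 6.1]
grip_width: 0.495
grasp_force: 112.0
```

```bash
python3 - <<'E'
from h import *
o=manip.get_obs(); A=R.from_quat(o['ee_rot']); print(o['ft_force'],o['torque'],o['position'])
# rock about pivot (block frame y,z) by angle a about heater x, plus lift
yaw=-.103; u=np.array([np.cos(yaw),np.sin(yaw),0]); v=np.array([-u[1],u[0],0])
C=np.array([.5507,.172,.05])
def row(a,side,lift):  # side +1: pivot on left edge
    P=C+side*.028*v; Q=R.from_rotvec(a*u)
    tcp=o['position']; n=P+Q.apply(tcp-P)+np.array([0,0,lift])
    ce=P+Q.apply(C-P)+np.array([0,0,lift])
    return (A.inv()*Q*A).as_rotvec().round(4),A.inv().apply(n-tcp).round(4),ce[2].round(4)
for x in ((.04,-1,0),(.08,-1,0),(.12,-1,0),(.16,-1,0),(.1,1,.007),(.0,1,.007),(-.04,1,.007),(-.08,1,.007),(-.12,1,.007),(-.16,1,.007)): print(x,*row(*x))
E
```

```text
[-1.39739149 -1.60022119  6.13388146] [-0.26678229  0.3533701   0.03844736] [0.55095935 0.17193943 0.08759203]
(0.04, -1, 0) [-0.04 -0.    0.  ] [-0.     -0.0015 -0.0011] 0.0511
(0.08, -1, 0) [-0.08 -0.    0.  ] [-0.     -0.0031 -0.0021] 0.0522
(0.12, -1, 0) [-1.2e-01 -0.0e+00  1.0e-04] [-0.     -0.0047 -0.0031] 0.0534
(0.16, -1, 0) [-1.6e-01 -0.0e+00  1.0e-04] [-0.     -0.0063 -0.004 ] 0.0545
(0.1, 1, 0.007) [-0.1    -0.      0.0001] [-0.     -0.0036 -0.004 ] 0.0542
(0.0, 1, 0.007) [0. 0. 0.] [-0.     0.    -0.007] 0.057
(-0.04, 1, 0.007) [ 0.04  0.   -0.  ] [-0.      0.0015 -0.0081] 0.0581
(-0.08, 1, 0.007) [ 0.08  0.   -0.  ] [-0.      0.0031 -0.0091] 0.0592
(-0.12, 1, 0.007) [ 1.2e-01  0.0e+00 -1.0e-04] [-0.      0.0047 -0.0101] 0.0604
(-0.16, 1, 0.007) [ 1.6e-01  0.0e+00 -1.0e-04] [-0.      0.0063 -0.011 ] 0.0615
```

To row units: -0.0063 m / 0.8 = -0.0079, -0.0047 m / 0.8 = -0.0059, -0.16 rad / 1.5708 = -0.1019.

tcp_steps([
  {"ax":-0.0255, "y":-0.0019, "z":-0.0014, "jaw":0.3},
  {"ax":-0.0509, "y":-0.0039, "z":-0.0026, "jaw":0.3},
  {"ax":-0.0764, "y":-0.0059, "z":-0.0039, "jaw":0.3},
  {"ax":-0.1019, "y":-0.0079, "z":-0.005, "jaw":0.3},
  {"ax":-0.1019, "y":-0.0079, "z":-0.005, "jaw":0.3},
  {"ax":-0.1019, "y":-0.0079, "z":-0.005, "jaw":0.3},
], clamp_n=120)

```text
clock: 12.48
position: [0.5502, 0.1657, 0.0914]
ee_rot: [0.051, 0.995, 0.08, 0.004]
ft_force: [-1.0, -1.6, 5.5]
grip_width: 0.488
grasp_force: 123.1
```

```bash
python3 - <<'E'
from h import *
o=manip.get_obs(); print(o['torque']); im=manip.camera('wrist'); s=manip.camera('scene')
cv2.imwrite('pics/r6.png',np.hstack([cv2.resize(im[150:350,180:380],(400,400)),cv2.resize(s[170:270,240:340],(400,400))]))
E
```

```text
[-0.43344958  0.48860498 -0.09720297]
```

View pics/r6.png

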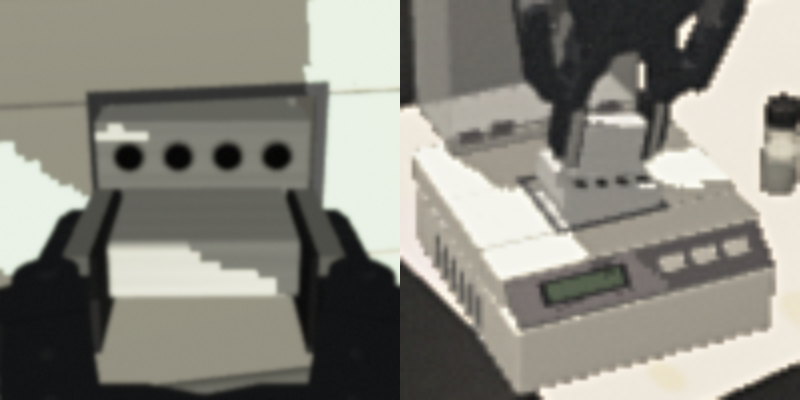

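To row units: 0.0136 m / 0.8 = 0.017, 0.0101 m / 0.8 = 0.0126, 0.24 rad / 1.5708 = 0.1528.

tcp_steps([
  {"ax":0.0255, "y":0.0023, "z":-0.0001, "jaw":0.3},
  {"ax":0.0509, "y":0.0044, "z":-0.0003, "jaw":0.3},
  {"ax":0.0764, "y":0.0064, "z":-0.0014, "jaw":0.3},
  {"ax":0.1019, "y":0.0084, "z":-0.0025, "jaw":0.3},
  {"ax":0.1273, "y":0.0105, "z":-0.0035, "jaw":0.3},
  {"ax":0.1528, "y":0.0126, "z":-0.0044, "jaw":0.3},
  {"ax":0.1783, "y":0.0148, "z":-0.0053, "jaw":0.3},
  {"ax":0.2037, "y":0.017, "z":-0.0061, "jaw":0.3},
  {"ax":0.2037, "y":0.017, "z":-0.0061, "jaw":0.3},
  {"ax":0.2037, "y":0.017, "z":-0.0061, "jaw":0.3},
], clamp_n=120)

```text
clock: 13.82
position: [0.5502, 0.177, 0.0971]
ee_rot: [0.051, 0.995, -0.082, -0.006]
ft_force: [-4.6, -4.4, 1.2]
grip_width: 0.489
grasp_force: 127.8
```

```bash
python3 - <<'E'
from h import *
o=manip.get_obs(); print(o['torque']); im=manip.camera('wrist'); s=manip.camera('scene')
cv2.imwrite('pics/r7.png',np.hstack([cv2.resize(im[150:350,180:380],(400,400)),cv2.resize(s[170:270,240:340],(400,400))]))
print(rel((.5507,.172,.0876+.05),np.pi-.103))
E
```

```text
[-1.18775082  1.04184492 -0.05326438]
(array([-0.1635, -0.0026,  0.0004]), array([-0.0009, -0.0114, -0.0391]))
```

View pics/r7.png

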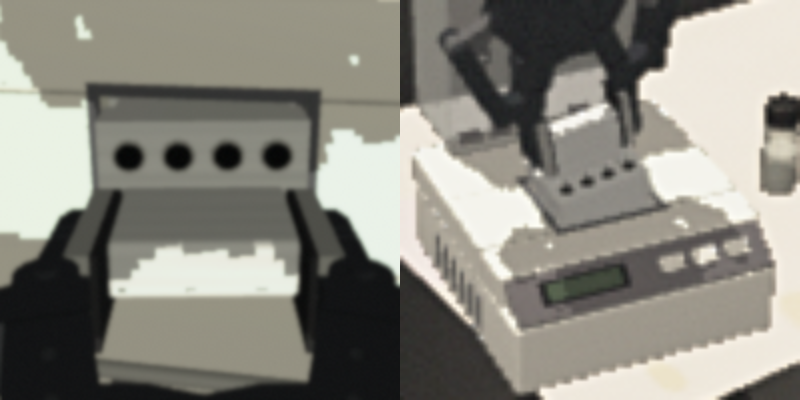

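To row units: -0.0391 m / 0.8 = -0.0489, -0.0114 m / 0.8 = -0.0143, -0.1635 rad / 1.5708 = -0.1041.

tcp_steps([
  {"ax":-0.0255, "y":-0.0028, "z":-0.0025, "jaw":0.3},
  {"ax":-0.0509, "y":-0.0055, "z":-0.005, "jaw":0.3},
  {"ax":-0.0764, "y":-0.0083, "z":-0.0088, "jaw":0.3},
  {"ax":-0.1041, "ay":-0.0017, "x":-0.0011, "y":-0.0106, "z":-0.015, "jaw":0.3},
  {"ax":-0.1041, "ay":-0.0017, "x":-0.0011, "y":-0.0115, "z":-0.0225, "jaw":0.3},
  {"ax":-0.1041, "ay":-0.0017, "x":-0.0011, "y":-0.0124, "z":-0.0313, "jaw":0.3},
  {"ax":-0.1041, "ay":-0.0017, "x":-0.0011, "y":-0.0133, "z":-0.04, "jaw":0.3},
  {"ax":-0.1041, "ay":-0.0017, "x":-0.0011, "y":-0.0143, "z":-0.0489, "jaw":0.3},
  {"ax":-0.1041, "ay":-0.0017, "x":-0.0011, "y":-0.0143, "z":-0.0489, "jaw":0.3},
  {"ax":-0.1041, "ay":-0.0017, "x":-0.0011, "y":-0.0143, "z":-0.0489, "jaw":0.3},
  {"ax":-0.1041, "ay":-0.0017, "x":-0.0011, "y":-0.0143, "z":-0.0489, "jaw":0.3},
], clamp_n=120)

```text
clock: 15.3
position: [0.5515, 0.1731, 0.138]
ee_rot: [0.051, 0.999, 0.002, 0.001]
ft_force: [0.6, 0.9, -3.3]
grip_width: 0.487
grasp_force: 127.5
```

```bash
python3 - <<'E'
from h import *
im=manip.camera('wrist'); s=manip.camera('scene')
cv2.imwrite('pics/r8.png',np.hstack([cv2.resize(im[150:350,180:380],(400,400)),cv2.resize(s[120:280,230:390],(400,400))]))
E
```

```text
(no output)
```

View pics/r8.png

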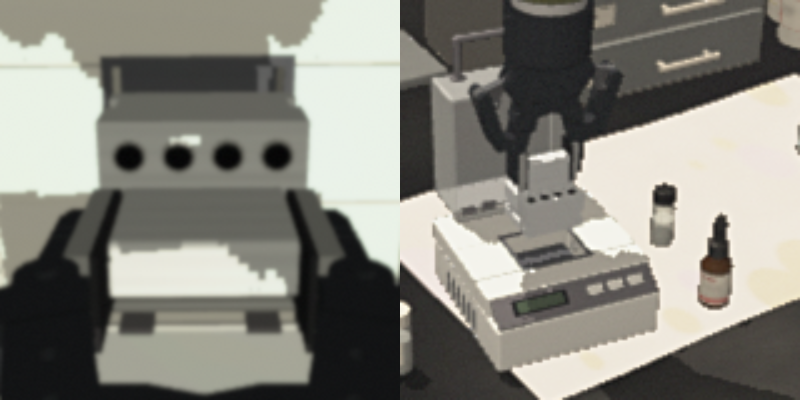

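The block is held level above the well, its holes row (about row 157 in the left crop) straight in the gripper. The cover stands open and the bystanders look undisturbed. Force of −3.3 N matches the block's weight.

```bash
python3 -c "
from workcell import manip
print(manip.hand_in())"
```

```text
the job is handed in; nothing more can be done
None
```

I opened the cover onto its stop, rocked the block left side up and then right side up by about 9° each, and handed the job in with the block held level about 30 mm above the rim over the well; no verdict was shown.

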